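# Load the sensor paddle into the dark tester

## Task

Take the sensor paddle out of its storage stand, lay it on the corner-marked place of the tester's deck, nose towards the tester, and let go of it. Then take it by its upright post and, keeping it flat on the deck from there on, slide it sideways to the straight fence and along the fence into the dark tunnel, feeling until its block drops flat into the recess hidden inside; leave it seated there and leave the jar and the tape roll nearby alone.

Things in the scene. Friction and masses are not known exactly. Their poses are not given: they have to be found in the camera images.
- paddle: Sensor paddle, 0.28 kg: bare-aluminium block 60 long (x) x 44 wide (y) x 16 mm high, round window on top; a steel strap 14 mm wide (9 to 14 mm above the block's underside) leads back from it to an upright black post. Origin: centre of the block's underside; x to the nose, away from the post, z up. Centre of mass 15 mm behind the origin. In the stand, grip it across the 44 mm.
- paddle_post (a point): The paddle's black square post, 14 x 14 mm, at x = -145 mm of the paddle, from the strap's top (14 mm over the block's underside) up to 50 mm. This point is on its axis, 34 mm above the block's underside. Axes as the paddle's.
- stand: Wooden storage stand, fixed: base 225 x 60 x 6 mm; a 50 x 34 mm block, top 20 mm over the bench, carries the paddle's block; two grey cheeks 66 mm long, 73 mm high, 20 mm apart, enclose strap and post, so fingers cannot reach the post: lift the paddle straight up 55 mm to clear them. Origin on the bench below the paddle's block; x to its nose.
- tester: Grey dark tester, fixed, origin on the bench below tester_mouth, same axes. Tunnel 47.3 mm wide (y -22.3 to 25), 28 mm high, 155 long, closed at the back, roof top 33 mm over the deck. Unseen inside, the floor has a recess 64 mm long, 7 deep, as wide as the tunnel, near edge 30 to 60 mm past the mouth, varying. A block free to fall tips in nose first, then drops flat; the far wall stops it.
- tester_mouth (a point): Point on the deck's top (14 mm over the bench) at the mouth, where the middle of a paddle touching the fence passes; x into the tunnel, y left, z up. The metal deck before it spans x -126 to 0, y -34 to 95 mm. The fence, 12 mm high, runs along the deck's right side, face at y = -22.3, on into the tunnel wall. A lead-in 16 mm high stands left of the mouth (x -30 to 2, y 24 to 44).
- load_mark (a point): Centre of the place on the deck with four engraved corners (66 x 50 mm), at x = -75, y = 52 mm of tester_mouth, at deck height: lay the paddle's block here, nose towards the tester (along x); strap and post then overhang the deck's front. Axes as tester_mouth.
- flux_jar: Bystander: small round jar with a screw lid, 42 mm across, 32 mm high, loose. Origin under its centre.
- copper_tape: Bystander: small roll of copper tape lying flat, 34 mm across, 12 mm high, loose. Origin under its centre.

How it is judged (in metres and radians):
On the way, in this order (a step that is already met when the one before it is completed fails the run):
1. the paddle's block lies flat on the marked place, nose towards the tester, and the fingers have let go (x of paddle in the frame of load_mark between -0.015 and 0.015 m and y of paddle in the frame of load_mark between -0.012 and 0.015 m and z of paddle in the frame of load_mark below 0.003 m and angle between the x axis of paddle and the x axis of load_mark, either way round below 0.2 rad and x of paddle_post in the frame of load_mark below -0.1 m and angle between paddle's own z axis and vertical below 0.06 rad and contact force between the fingers and paddle below 0.2 N), for 0.2 s.
2. the paddle has been slid to the fence, still outside the tunnel and flat on the deck (y of paddle in the frame of tester_mouth between -0.006 and 0.004 m and x of paddle in the frame of tester_mouth below -0.01 m and z of paddle in the frame of tester_mouth between -0.004 and 0.004 m).
At the end, for the whole second after the job is handed in: The paddle's block lies in the tunnel, dropped at least 5 mm below the deck (into the recess), level within 0.05 rad, at rest; the jar and the tape roll have not been moved by more than 20 mm (x of paddle in the frame of tester_mouth between 0.05 and 0.11 m and y of paddle in the frame of tester_mouth between -0.01 and 0.012 m and z of paddle in the frame of tester_mouth below -0.005 m and angle between paddle's own z axis and vertical below 0.05 rad and linear speed of paddle below 0.01 m/s and distance of each of flux_jar, copper_tape from where it was at the start of the episode below 0.02 m); the robot touches nothing.
It fails at once if the paddle is raised more than 6 mm off the deck (and less than 80 mm) anywhere between the marked place and the fence: from the mark on it must slide (x of paddle in the frame of tester_mouth between -0.15 and 0.15 m and y of paddle in the frame of tester_mouth between -0.05 and 0.03 m and z of paddle in the frame of tester_mouth between 0.006 and 0.08 m).
It fails at once if the jar or the tape roll is knocked away (distance of any of flux_jar, copper_tape from where it was at the start of the episode above 0.03 m).
It also fails if it takes over 69 s, if anything falls off the work surface, if the arm or the gripper's body presses on something with over 40 N, if the wrist force passes 120 N, or if a joint passes its speed limit or range.

## Robot

A 6-joint arm with a two-finger parallel gripper is mounted at the origin on a cart in front of the work surface, level with it; the furniture and walls round the work are solid. World frame = base frame: x ahead of the robot, y to its left, z up, the work surface at z = 0. Lengths are in mm, angles in rad, forces in N, time in s.
With the tool pointing down it reaches from about 350 to 975 mm from the base axis. Payload 7.1 kg.
Tool frame: the origin (TCP) lies at the centre of the arm's flange, where the gripper is bolted on; the fingertips stand 182 mm ahead of it and the grasp point (between the pads) lies 163 mm ahead of it; z points along the fingers, y is the line along which they close (so a half turn about z gives the same grasp; the last joint's range is limited). The gripper opens to 88 mm and grips with 3 to 60 N. Pads are 20 mm wide; open, the fingers measure 115 mm over their backs; the gripper's body (75 mm by 178 mm) begins 61 mm behind the grasp point.
Start: joints at [1.134, 0.423, 1.63, -0, 1.089, -0.019], TCP at [253.562, 571.238, 404.675] pointing down, gripper open.
Joint ranges: [-3, 3], [-0.9, 2.11], [0.09, 2.58], [-1.31, 4.45], [0.11, 2.69], [-2.54, 2.54]. Speed limits (rad/s): [2.39, 2.39, 3.01, 3.14, 3.14, 3.14].

## Interface

Orientations are given as a rotation vector (axis times angle).
In Python, from workcell import readout, get_image, ctrl gives the robot as it stands.
- The arm moves only by the tool step_arm, never from a script. Its argument "targets" is a list that holds one entry, the list of rows, each a list of 7 numbers: the shift along the world's x, y, z as a fraction of full scale, then the turn, a rotation vector about the world's x, y, z as a fraction of full scale, then the opening, from 0 (shut) to 1 (fully open). In form: [[[dx, dy, dz, wx, wy, wz, claw], ...]]. A call has exactly 5 rows; each row shifts and turns the commanded pose from where the row before left it; what a row does not reach is not made up. Full scale, the value 1, is 0.05 m for a shift and 4 degrees for a turn. A row lasts 1/8 s, in which the tool goes at most 62.5 mm and 10.7 degrees, less where a joint would pass 70% of its speed; a pose out of reach is approached as far as the arm can. A call with a number of a shift or a turn outside -1 to 1 is refused whole. A call with a gripper value outside its range is refused whole. The fingers move at their own pace and stop on an object; the grip force is fixed at half the most. Time passes only in rows, so rows that do not move let the fingers close, or fill a call up. It gives the time, the measured TCP pose, the force, the opening and the grip force at its end, in the units of the state.
- readout.get_obs(): the state, without advancing time (a new reading comes with each control period).
- get_image(name): name is "side" or "top" or "wrist"; returns a dict with "pixels" (400x640x3 uint8, red, green, blue), "intrinsics" (3x3 intrinsics, pixels), "k1" (the pictures are not rectified: a ray, as slopes to the right and down, at radius r is drawn at 1 + k1 r^2 times it, then the intrinsics apply), "extrinsics" (4x4, takes a point from world to camera coordinates). Camera axes: x right, y down, z forward; pixel columns grow to the right and rows downward; lengths in mm; the calibration is good to about 2 mm. A picture is of the moment at which its call begins. There is no depth.
- ctrl.close_job(): hands the job in; it is judged then, once.
The state is a dict: "t": time; "qpos": joint angles; "qvel": joint speeds; "joint_torque": joint torques, N m; "ee_pos": TCP position; "orientation": TCP orientation; "ft_force": force on the tool from outside, world axes, zero at the start; "moment": the same for the moment, N m; "width": finger opening in mm; "grasp_force": force on a finger pad.
Only numpy, scipy, OpenCV 4.12 (cv2) and the standard library are available. Lean on these libraries where they do the work, as an engineer would, in place of code of your own. Each camera call takes 0.05 s, during which the arm holds its last target. There are 200 camera calls.

## Working session

There is one attempt and no reset: what is moved stays moved. The work goes in short steps, Python scripts to look and compute and a tool call to move; the robot and the scene stay as the last step left them, time stands still between calls to the robot, and variables do not carry over. Pictures are saved under pics/ and viewed, at most 10 in all, crops included, and the job is handed in when it is done.

Besides the shell and the picture viewer there is one more tool, called as a command line: name --argument value ..., lists and objects as JSON in quotes. step_arm: Moves the arm, as the interface text tells. Shift numbers are shares of 0.05 m and turn numbers shares of 4 degrees, none past 1 either way. Its arguments: {"type":"object","properties":{"targets":{"type":"array"}},"required":["targets"]}

```bash
mkdir -p pics; cat > h.py <<'E'
import numpy as np, cv2
from workcell import readout, get_image, ctrl
def snap(n,f):
    im=get_image(n); cv2.imwrite(f'pics/{f}.png',im['pixels'][:,:,::-1]); np.savez(f'pics/{f}.npz',**im); return im
def ray(im,u,v):
    K=np.array(im['intrinsics']);k=float(im['k1']);E=np.array(im['extrinsics'])
    d=np.array([(u-K[0,2])/K[0,0],(v-K[1,2])/K[1,1]]);s=d.copy()
    for _ in range(30): s=d/(1+k*(s@s))
    R=E[:3,:3];return -R.T@E[:3,3], R.T@np.array([s[0],s[1],1])
def onz(im,u,v,z):
    c,d=ray(im,u,v);return c+d*(z-c[2])/d[2]
def proj(im,p):
    K=np.array(im['intrinsics']);k=float(im['k1']);E=np.array(im['extrinsics'])
    q=E[:3,:3]@np.array(p)+E[:3,3];s=q[:2]/q[2];s=s*(1+k*(s@s));return K[0,0]*s[0]+K[0,2],K[1,1]*s[1]+K[1,2]
E
python3 - <<'E'
from h import *
a=snap('top','top0');b=snap('side','side0')
for i in(a,b): print(ray(i,320,200))
o=readout.get_obs();print(o)
E
```

```text
(array([469.70268064,  65.71033123, 895.48574988]), array([ 0.03170835, -0.03131851, -0.99927614]))
(array([ 457.10230473, -836.49736518,  600.78357377]), array([ 0.06834411,  0.86165093, -0.50291852]))
{'t': 0.1, 'qpos': array([ 1.13399454e+00,  4.23799872e-01,  1.63061393e+00, -3.82990352e-05,
        1.08861265e+00, -1.89925166e-02]), 'qvel': array([ 7.99243599e-04, -6.69072825e-05, -1.30065682e-03,  2.19592741e-03,
       -2.15937520e-03,  6.90234966e-04]), 'joint_torque': array([ 8.18676417e-04, -5.45618749e+01, -2.74328148e+01,  6.45479118e-02,
        1.87764812e-02, -4.53416112e-05]), 'ee_pos': array([253.46856258, 571.01874709, 403.95697591]), 'orientation': array([-6.51442293e-01, -3.07301071e+00,  2.20580491e-03]), 'ft_force': array([-0.36999225, -0.5852493 , -0.7214013 ]), 'moment': array([ 0.03431699, -0.01863324, -0.02410606]), 'grasp_force': 0.0, 'width': 87.96210439974989}
```

View pics/top0.png

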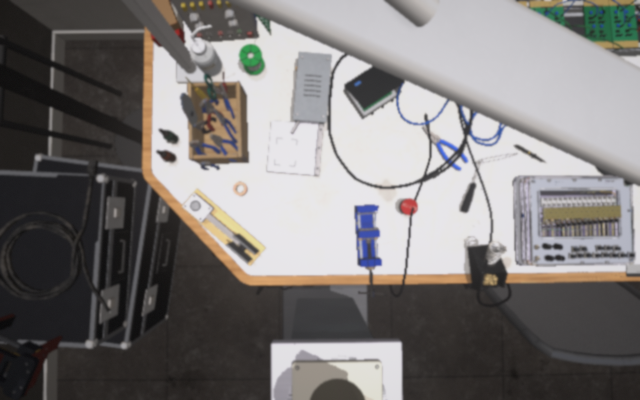

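View pics/side0.png

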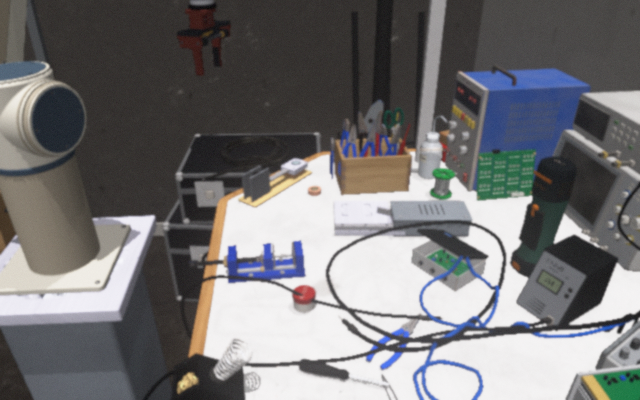

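The top view shows the stand at about (225,227), with its block near (200,207). The deck is at (295,148), the tester roof at (310,87), the tape at (240,188) and the jar at (408,206). In the side view the stand is at (275,180) and the deck at (360,217). I'll zoom in on the top view.

```bash
python3 - <<'E'
from h import *
p=cv2.imread('pics/top0.png')[40:280,160:360]
q=cv2.resize(p[0:120,80:200],None,fx=5,fy=5,interpolation=cv2.INTER_CUBIC)[:, :400]
a=cv2.resize(p[0:140,95:185],None,fx=4.2,fy=4.2,interpolation=cv2.INTER_CUBIC)
b=cv2.resize(p[140:235,15:115],None,fx=4.2,fy=4.2,interpolation=cv2.INTER_CUBIC)
c=np.zeros((600,800,3),np.uint8);c[:a.shape[0],:a.shape[1]]=a;c[:b.shape[0],380:380+b.shape[1]]=b
cv2.imwrite('pics/crop0.png',c)
E
```

```text
(no output)
```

View pics/crop0.png

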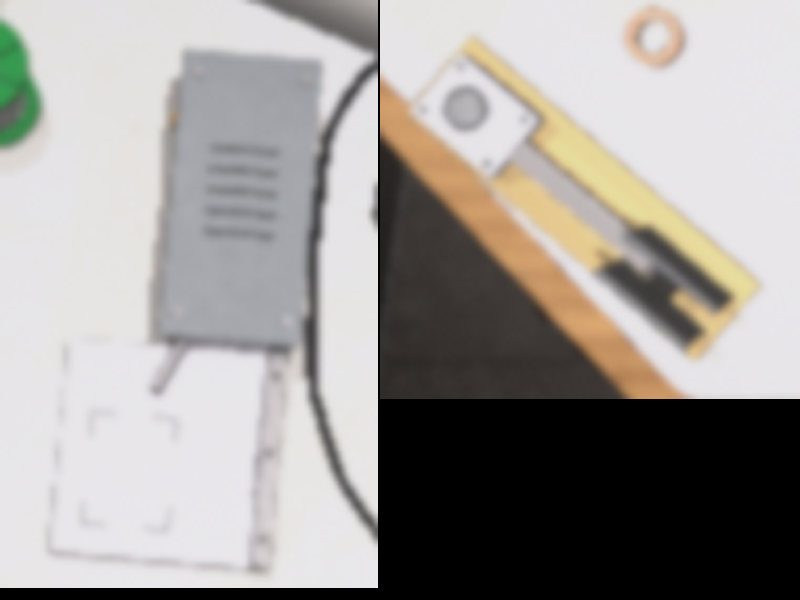

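```bash
python3 - <<'E'
from h import *
im=dict(np.load('pics/top0.npz'))
A=lambda x,y,z:onz(im,255+(x+.5)/4.2-.5,40+(y+.5)/4.2-.5,z)
B=lambda x,y,z:onz(im,175+(x-380+.5)/4.2-.5,180+(y+.5)/4.2-.5,z)
pr=lambda n,L:(print(n),[print('  ',np.round(p,1)) for p in L])
pr('block',[B(*p,36) for p in((458,53),(541,124),(495,176),(412,108))]);pr('win',[B(466,107,36)])
pr('stand base',[B(*p,6) for p in((472,36),(761,285),(695,358))])
pr('marks',[A(*p,14) for p in((90,411),(180,418),(172,531),(81,526))])
pr('deck',[A(*p,14) for p in((66,343),(48,553),(250,568))])
pr('roof',[A(*p,47) for p in((184,50),(321,61),(297,346),(160,339))])
pr('fence',[A(270,572,26),A(290,348,26),A(250,568,14)])
pr('tape',[B(655,36,6)]);pr('jar',[onz(im,408,206,32)])
E
```

```text
block
   [517.2 339.2  36. ]
   [476.9 292.2  36. ]
   [447.8 317.9  36. ]
   [486.3 364.9  36. ]
win
   [486.7 334.5  36. ]
stand base
   [528.7 340.7   6. ]
   [382.9 172.    6. ]
   [341.  210.3   6. ]
marks
   [651.6 144.7  14. ]
   [647.2  92.2  14. ]
   [581.   97.1  14. ]
   [584.2 150.   14. ]
deck
   [691.7 158.6  14. ]
   [568.5 169.2  14. ]
   [559.1  51.9  14. ]
roof
   [851.9  88.   47. ]
   [845.4  10.1  47. ]
   [681.2  25.1  47. ]
   [685.5 102.3  47. ]
fence
   [555.6  40.7  26. ]
   [685.3  28.2  26. ]
   [559.1  51.9  14. ]
tape
   [528.1 233.8   6. ]
jar
   [ 481.5 -171.7   32. ]
```

The block centre is at about (482,328) with yaw 49.3°. The mark is at (616,121) and the tester yaw is about -4.9°, and the measured sizes match the given ones. Next I'll check how far the gripper body stays from the tool box.

```bash
python3 - <<'E'
from h import *
im=dict(np.load('pics/top0.npz'));s=dict(np.load('pics/side0.npz'))
for z in(0,70,120): print(z,[np.round(onz(im,u,v,z)[:2]) for u,v in((247,158),(190,161),(245,82),(252,60),(215,52))])
for z in(0,70,80,100): print(z,[np.round(onz(s,u,v,z)[:2]) for u,v in((344,191),(410,180),(335,155),(410,150))])
# tip of pliers above the box
th=np.deg2rad(-4.9);R=np.array([[np.cos(th),-np.sin(th)],[np.sin(th),np.cos(th)]])
mk=np.array([616,121.]);print('mouth',mk-R@[-75,52],'fence end',mk-R@[-75,52]+R@[-126,-22.3])
print('deck corners pred',[np.round(mk-R@[-75,52]+R@p,1) for p in([0,95],[-126,95],[-126,-22.3])])
E
```

```text
0 [array([603., 218.]), array([597., 359.]), array([795., 224.]), array([852., 206.]), array([873., 299.])]
70 [array([593., 206.]), array([587., 336.]), array([770., 211.]), array([822., 195.]), array([841., 281.])]
120 [array([586., 198.]), array([580., 320.]), array([752., 202.]), array([800., 187.]), array([819., 268.])]
0 [array([602., 233.]), array([781., 277.]), array([602., 446.]), array([826., 463.])]
70 [array([585., 108.]), array([743., 147.]), array([585., 296.]), array([783., 311.])]
80 [array([583.,  90.]), array([738., 129.]), array([583., 275.]), array([777., 290.])]
100 [array([578.,  55.]), array([727.,  92.]), array([578., 232.]), array([764., 246.])]
mouth [686.28421721  62.78377536] fence end [558.83991251  51.32780757]
deck corners pred [array([694.4, 157.4]), array([568.9, 168.2]), array([558.8,  51.3])]
```

step_arm --targets '[[[0.226, -0.246, -0.06, 0, 0, 0.916, 1], [0.226, -0.246, -0.06, 0, 0, 0.916, 1], [0.226, -0.246, -0.06, 0, 0, 0.916, 1], [0.226, -0.246, -0.06, 0, 0, 0.916, 1], [0.226, -0.246, -0.06, 0, 0, 0.916, 1]]]'

```text
t: 0.72
ee_pos: [310.3, 509.2, 389.2]
orientation: [-0.151, -3.138, 0.001]
ft_force: [0.3, 0.8, -0.6]
width: 87.5
grasp_force: 0.0
```

step_arm --targets '[[[0.226, -0.246, -0.06, 0, 0, 0.916, 1], [0.226, -0.246, -0.06, 0, 0, 0.916, 1], [0.226, -0.246, -0.06, 0, 0, 0.916, 1], [0.226, -0.246, -0.06, 0, 0, 0.916, 1], [0.226, -0.246, -0.06, 0, 0, 0.916, 1]]]'

```text
t: 1.35
ee_pos: [366.8, 447.7, 374.2]
orientation: [0.351, -3.121, 0.001]
ft_force: [0.4, 0.4, -0.5]
width: 88.0
grasp_force: 0.0
```

step_arm --targets '[[[0.226, -0.246, -0.06, 0, 0, 0.916, 1], [0.226, -0.246, -0.06, 0, 0, 0.916, 1], [0.226, -0.246, -0.06, 0, 0, 0.916, 1], [0.226, -0.246, -0.06, 0, 0, 0.916, 1], [0.226, -0.246, -0.06, 0, 0, 0.916, 1]]]'

```text
t: 1.98
ee_pos: [423.3, 386.2, 359.2]
orientation: [0.843, -3.026, 0.001]
ft_force: [-0.5, 0.3, 0.7]
width: 88.0
grasp_force: 0.0
```

step_arm --targets '[[[0.226, -0.246, -0.06, 0, 0, 0.916, 1], [0.226, -0.246, -0.06, 0, 0, 0.916, 1], [0.226, -0.246, -0.06, 0, 0, 0.916, 1], [0.226, -0.246, -0.06, 0, 0, 0.916, 1], [0.226, -0.246, -0.06, 0, 0, 0.916, 1]]]'

```text
t: 2.6
ee_pos: [479.8, 324.7, 344.2]
orientation: [1.314, -2.853, 0.0]
ft_force: [-0.7, -0.4, 0.1]
width: 87.8
grasp_force: 0.0
```

```bash
cat >> h.py <<'E'
from scipy.spatial.transform import Rotation as Ro
def st():
    o=readout.get_obs();R=Ro.from_rotvec(o['orientation']).as_matrix()
    print('t',o['t'],'pos',np.round(o['ee_pos'],1),'yaw_y',round(np.degrees(np.arctan2(R[1,1],R[0,1])),1),'z',np.round(R[:,2],3),'F',np.round(o['ft_force'],1),'w',round(o['width'],1),'g',round(o['grasp_force'],1),'q',np.round(o['qpos'],2));return o
E
python3 - <<'E'
from h import *
snap('wrist','w1');st()
E
```

```text
t 2.65 pos [480.7 323.6 343.9] yaw_y 139.6 z [-0.    -0.001 -1.   ] F [1.3 0.2 0.4] w 87.9 g 0.0 q [ 0.57  0.43  1.78 -0.    0.93 -1.86]
```

View pics/w1.png

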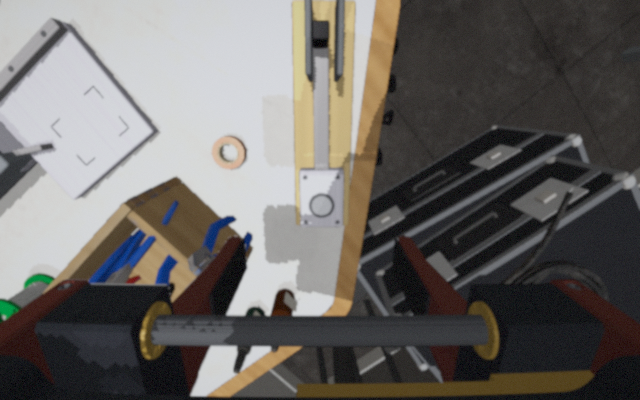

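The wrist view shows the block with corners at about (301,170), (342,169), (344,226) and (300,227). The post top is at (320,38), and the mark corners are at (95,91), (125,128), (86,160) and (57,125).

```bash
python3 - <<'E'
from h import *
im=dict(np.load('pics/w1.npz'))
c=[onz(im,u,v,36) for u,v in((301,170.5),(342,169.5),(344.5,226),(300.5,227))];print(np.round(c,1),np.mean(c,0))
print('post',onz(im,320.5,28,70),onz(im,320.5,38,70),onz(im,321,164,33))
m=[onz(im,u,v,14) for u,v in((97,88),(128,130),(87,163),(53,124))];print(np.round(m,1),np.mean(m,0))
E
```

```text
[[478.  295.2  36. ]
 [447.2 320.2  36. ]
 [482.5 367.4  36. ]
 [517.4 338.9  36. ]] [481.26349508 330.42235128  36.        ]
post [388.30655726 219.07517288  70.        ] [392.78701138 224.3182773   70.        ] [459.50126389 303.4061169   33.        ]
[[579.5 104.5  14. ]
 [587.6 151.5  14. ]
 [648.2 143.6  14. ]
 [642.8  94.7  14. ]] [614.49763219 123.57046552  14.        ]
```

step_arm --targets '[[[-0.03, 0.05, -0.4, 0, 0, 0, 1], [0, 0, -0.5, 0, 0, 0, 1], [0, 0, -0.5, 0, 0, 0, 1], [0, 0, -0.5, 0, 0, 0, 1], [0, 0, -0.5, 0, 0, 0, 1]]]'

```text
t: 3.28
ee_pos: [477.8, 327.9, 223.7]
orientation: [1.31, -2.855, -0.0]
ft_force: [0.4, -0.0, 0.4]
width: 87.9
grasp_force: 0.0
```

step_arm --targets '[[[0, 0, -0.3, 0, 0, 0, 1], [0, 0, -0.1, 0, 0, 0, 1], [0, 0, 0, 0, 0, 0, 0.3], [0, 0, 0, 0, 0, 0, 0.3], [0, 0, 0, 0, 0, 0, 0.3]]]'

```text
t: 3.9
ee_pos: [478.3, 327.9, 205.4]
orientation: [-1.311, 2.854, 0.0]
ft_force: [0.3, -0.6, 0.2]
width: 61.2
grasp_force: 0.0
```

step_arm --targets '[[[0, 0, 0, 0, 0, 0, 0.3], [0, 0, 0, 0, 0, 0, 0.3], [0, 0, 0, 0, 0, 0, 0.3], [0, 0, 0, 0, 0, 0, 0.3], [0, 0, 0, 0, 0, 0, 0.3]]]'

```text
t: 4.53
ee_pos: [478.2, 327.8, 205.0]
orientation: [-1.311, 2.854, -0.0]
ft_force: [-0.1, -1.0, 5.1]
width: 43.7
grasp_force: 30.0
```

step_arm --targets '[[[0, 0, 0.15, 0, 0, 0, 0.3], [0, 0, 0.3, 0, 0, 0, 0.3], [0, 0, 0.4, 0, 0, 0, 0.3], [0, 0, 0.4, 0, 0, 0, 0.3], [0, 0, 0.4, 0, 0, 0, 0.3]]]'

```text
t: 5.15
ee_pos: [478.1, 327.8, 289.2]
orientation: [-1.311, 2.854, 0.0]
ft_force: [-0.6, 0.7, -2.5]
width: 43.9
grasp_force: 30.0
```

step_arm --targets '[[[0, 0, 0.4, 0, 0, 0, 0.3], [0, 0, 0.4, 0, 0, 0, 0.3], [0, 0, 0.2, 0, 0, 0, 0.3], [0, 0, 0, 0, 0, 0, 0.3], [0, 0, 0, 0, 0, 0, 0.3]]]'

```text
t: 5.78
ee_pos: [477.8, 327.6, 336.7]
orientation: [1.311, -2.854, 0.0]
ft_force: [-0.4, 0.8, -1.9]
width: 43.8
grasp_force: 30.0
```

```bash
python3 - <<'E'
from h import *
snap('wrist','w2');st()
E
```

```text
t 5.825 pos [477.8 327.6 336.5] yaw_y 139.3 z [-0.001 -0.001 -1.   ] F [ 1.2  0.1 -2.6] w 43.5 g 30.0 q [ 0.58  0.44  1.78  0.    0.92 -1.85]
```

View pics/w2.png

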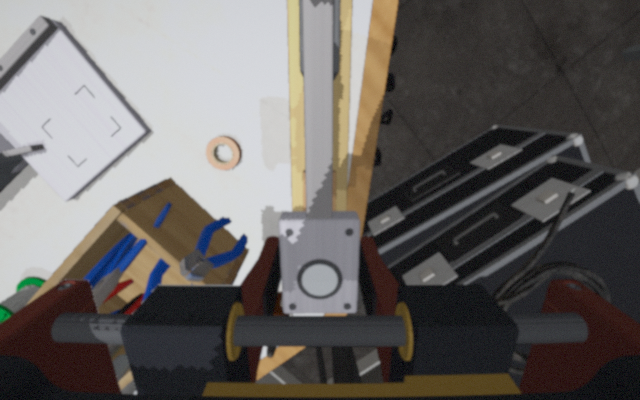

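The paddle has lifted clear, with its block at (280–358, 213–312), aligned in the fingers. I'll check its level and offset, and the position of the box corner.

```bash
python3 - <<'E'
from h import *
im=dict(np.load('pics/w2.npz'))
c=[onz(im,u,v,167.5) for u,v in((280,214),(357.5,213),(357,311.5),(281,313))];print(np.round(c,1),np.mean(c,0))
r,n=(c[0]+c[1])/2,(c[2]+c[3])/2;print(n-r,np.linalg.norm(n-r),np.linalg.norm(c[0]-c[1]),np.linalg.norm(c[2]-c[3]),np.degrees(np.arctan2(*(n-r)[1::-1])))
for z in(0,60,100):print('box',z,onz(im,172,182,z)[:2],onz(im,118,205,z)[:2],'pliers',onz(im,246,240,z+30)[:2])
E
```

```text
[[474.6 292.1 167.5]
 [443.6 318.1 167.5]
 [481.9 365.8 167.5]
 [516.3 337.6 167.5]] [479.10049122 328.40318831 167.5       ]
[39.97199096 46.63828328  0.        ] 61.42385146027611 40.43083391943033 44.53468458507742 49.40131193892385
box 0 [595.35166833 219.15508626] [662.30235412 196.19990285] pliers [567.48094973 315.15635373]
box 60 [562.87204208 227.87715611] [617.0994404 209.2843686] pliers [537.44373466 304.63459692]
box 100 [541.21895792 233.69186934] [586.96416458 218.00734577] pliers [517.41892462 297.62009237]
```

step_arm --targets '[[[0.03, -0.3, 0, 0, 0, -0.97, 0.3], [0.03, -0.3, 0, 0, 0, -0.97, 0.3], [0.03, -0.3, 0, 0, 0, -0.97, 0.3], [0.03, -0.3, 0, 0, 0, -0.97, 0.3], [0.03, -0.3, 0, 0, 0, -0.97, 0.3]]]'

```text
t: 6.45
ee_pos: [485.4, 252.2, 336.3]
orientation: [0.808, -3.034, 0.001]
ft_force: [0.2, -0.4, -2.0]
width: 43.9
grasp_force: 30.0
```

step_arm --targets '[[[0.03, -0.3, 0, 0, 0, -0.97, 0.3], [0.03, -0.3, 0, 0, 0, -0.97, 0.3], [0.03, -0.3, 0, 0, 0, -0.97, 0.3], [0.03, -0.3, 0, 0, 0, -0.97, 0.3], [0.03, -0.3, 0, 0, 0, -0.97, 0.3]]]'

```text
t: 7.08
ee_pos: [492.9, 177.2, 336.4]
orientation: [0.285, -3.127, 0.001]
ft_force: [0.2, 0.1, -2.5]
width: 43.7
grasp_force: 30.0
```

step_arm --targets '[[[0.03, -0.3, 0, 0, 0, -0.97, 0.3], [0.03, -0.3, 0, 0, 0, -0.97, 0.3], [0.03, -0.3, 0, 0, 0, -0.97, 0.3], [0.03, -0.3, 0, 0, 0, -0.97, 0.3], [0.2, 0, 0, 0, 0, 0, 0.3]]]'

```text
t: 7.7
ee_pos: [508.9, 117.1, 336.5]
orientation: [-0.137, -3.137, 0.001]
ft_force: [0.8, 0.5, -2.4]
width: 44.0
grasp_force: 30.0
```

step_arm --targets '[[[0.5, 0, 0, 0, 0, 0, 0.3], [0.5, 0, -0.2, 0, 0, 0, 0.3], [0.5, 0, -0.4, 0, 0, 0, 0.3], [0.5, 0, -0.4, 0, 0, 0, 0.3], [0.1, 0, -0.3, 0, 0, 0, 0.3]]]'

```text
t: 8.32
ee_pos: [615.4, 118.3, 270.7]
orientation: [0.135, 3.139, 0.0]
ft_force: [-0.1, 0.8, -2.2]
width: 43.9
grasp_force: 30.0
```

step_arm --targets '[[[0, 0, -0.3, 0, 0, 0, 0.3], [0, 0, -0.2, 0, 0, 0, 0.3], [0, 0, 0, 0, 0, 0, 0.3], [0, 0, 0, 0, 0, 0, 0.3], [0, 0, 0, 0, 0, 0, 0.3]]]'

```text
t: 8.95
ee_pos: [614.2, 117.8, 248.0]
orientation: [0.136, 3.137, 0.0]
ft_force: [-0.3, 0.4, -2.1]
width: 43.6
grasp_force: 30.0
```

```bash
python3 - <<'E'
from h import *
snap('wrist','w3');st()
E
```

```text
t 9.0 pos [614.2 117.7 247.9] yaw_y 85.0 z [ 0.001  0.    -1.   ] F [ 0.5 -0.2 -2.8] w 43.8 g 30.0 q [ 0.17  0.63  1.71  0.    0.8  -1.31]
```

View pics/w3.png

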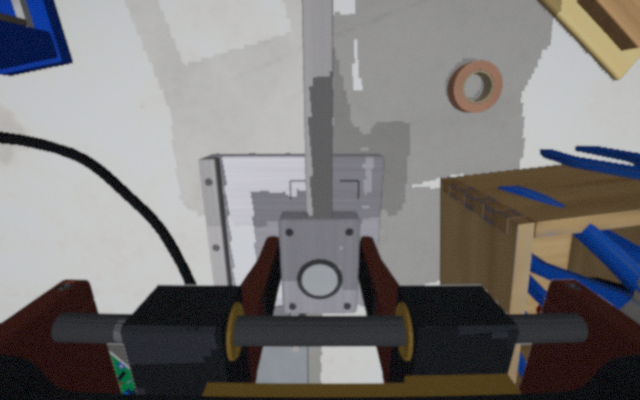

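The rear mark corners show at about (290,180) and (358,181), straddling the strap. The fence is on the left at (210,215), and the box on the right is clear.

```bash
python3 - <<'E'
from h import *
im=dict(np.load('pics/w3.npz'))
a,b=onz(im,290,180.5,14),onz(im,358.5,180.5,14)
th=np.deg2rad(-4.9);R=np.array([[np.cos(th),-np.sin(th)],[np.sin(th),np.cos(th)]])
print(a,b,(a+b)[:2]/2+R@[33,0])
d=[onz(im,383,155,14),onz(im,222,155,14)];print(d,'deck front mid-> mouth',d[0][:2]+R@[126,-95])
print('block', np.mean([onz(im,u,v,79) for u,v in((280,214),(358,213),(357,311.5),(281,313))],0))
c,r=ray(im,320,200);print(c)
E
```

```text
[581.39878504 100.14675379  14.        ] [585.74079393 149.56029657  14.        ] [616.44918426 122.03476672]
[array([568.74616426, 167.76116647,  14.        ]), array([558.69092124,  54.24629649,  14.        ])] deck front mid-> mouth [686.17106388  62.34583101]
block [615.81469191 118.16851979  79.        ]
[532.29850766 125.50221371 226.83301746]
```

step_arm --targets '[[[0, 0, -0.3, 0, 0, 0, 0.3], [0, 0, -0.3, 0, 0, 0, 0.3], [0, 0, -0.2, 0, 0, 0, 0.3], [0, 0, -0.06, 0, 0, 0, 0.3], [0, 0, -0.04, 0, 0, 0, 0.3]]]'

```text
t: 9.62
ee_pos: [614.1, 117.8, 201.8]
orientation: [-0.136, -3.138, 0.0]
ft_force: [-0.6, -0.8, -3.2]
width: 43.8
grasp_force: 30.0
```

step_arm --targets '[[[0, 0, -0.04, 0, 0, 0, 0.3], [0, 0, -0.02, 0, 0, 0, 0.3], [0, 0, -0.02, 0, 0, 0, 0.3], [0, 0, 0, 0, 0, 0, 0.3], [0, 0, 0, 0, 0, 0, 0.3]]]'

```text
t: 10.25
ee_pos: [614.2, 117.7, 199.0]
orientation: [0.136, 3.138, 0.0]
ft_force: [-2.3, 0.1, 5.6]
width: 44.0
grasp_force: 30.0
```

step_arm --targets '[[[0, 0, 0, 0, 0, 0, 0.75], [0, 0, 0, 0, 0, 0, 0.75], [0, 0, 0, 0, 0, 0, 0.75], [0, 0, 0, 0, 0, 0, 0.75], [0, 0, 0, 0, 0, 0, 0.75]]]'

```text
t: 10.88
ee_pos: [614.1, 117.7, 198.1]
orientation: [-0.136, -3.139, 0.0]
ft_force: [0.5, -0.7, 0.1]
width: 66.0
grasp_force: 0.0
```

step_arm --targets '[[[0, 0, 0.1, 0, 0, 0, 0.75], [0, 0, 0.3, 0, 0, 0, 0.75], [0, 0, 0.4, 0, 0, 0, 0.75], [0, 0, 0.4, 0, 0, 0, 0.75], [0, 0, 0.4, 0, 0, 0, 0.75]]]'

```text
t: 11.5
ee_pos: [614.2, 117.7, 280.3]
orientation: [0.136, 3.137, 0.0]
ft_force: [0.4, 0.1, -0.3]
width: 65.8
grasp_force: 0.0
```

step_arm --targets '[[[-0.14, 0.012, 0.2, 0, 0, -1, 0.75], [-0.14, 0.012, 0, 0, 0, -1, 0.75], [-0.14, 0.012, 0, 0, 0, -1, 0.75], [-0.14, 0.012, 0, 0, 0, -1, 0.75], [-0.14, 0.012, 0, 0, 0, -1, 0.75]]]'

```text
t: 12.12
ee_pos: [578.9, 120.8, 289.4]
orientation: [0.683, 3.066, 0.001]
ft_force: [0.1, -0.2, -0.2]
width: 65.9
grasp_force: 0.0
```

step_arm --targets '[[[-0.14, 0.012, 0, 0, 0, -1, 0.75], [-0.14, 0.012, 0, 0, 0, -1, 0.75], [-0.14, 0.012, 0, 0, 0, -1, 0.75], [-0.14, 0.012, 0, 0, 0, -1, 0.75], [-0.14, 0.012, 0, 0, 0, -1, 0.75]]]'

```text
t: 12.75
ee_pos: [543.9, 123.8, 289.3]
orientation: [1.205, 2.901, 0.001]
ft_force: [0.5, 0.7, 0.5]
width: 65.8
grasp_force: 0.0
```

step_arm --targets '[[[-0.14, 0.012, 0, 0, 0, -1, 0.75], [-0.14, 0.012, 0, 0, 0, -1, 0.75], [-0.14, 0.012, 0, 0, 0, -1, 0.75], [-0.14, 0.012, 0, 0, 0, -1, 0.75], [-0.14, 0.012, 0, 0, 0, -1, 0.75]]]'

```text
t: 13.38
ee_pos: [508.9, 126.8, 289.3]
orientation: [1.69, 2.647, 0.001]
ft_force: [0.2, 1.0, -0.2]
width: 65.4
grasp_force: 0.0
```

step_arm --targets '[[[-0.14, 0.012, 0, 0, 0, -1, 0.75], [-0.14, 0.012, 0, 0, 0, -1, 0.75], [-0.14, 0.012, 0, 0, 0, -1, 0.75], [-0.14, 0.012, 0, 0, 0, -1, 0.75], [-0.14, 0.012, 0, 0, 0, -1, 0.75]]]'

```text
t: 14.0
ee_pos: [474.0, 129.8, 289.2]
orientation: [2.124, 2.314, 0.001]
ft_force: [0.4, 0.6, 0.4]
width: 65.9
grasp_force: 0.0
```

step_arm --targets '[[[-0.06, 0.012, 0, 0, 0, -1, 0.75], [0, 0, 0, 0, 0, -1, 0.75], [0, 0, 0, 0, 0, -0.5, 0.75], [0, 0, 0, 0, 0, 0, 0.75], [0, 0, 0, 0, 0, 0, 0.75]]]'

```text
t: 14.62
ee_pos: [471.1, 130.3, 288.4]
orientation: [2.315, 2.124, 0.0]
ft_force: [-0.2, -0.2, -0.1]
width: 65.6
grasp_force: 0.0
```

```bash
python3 - <<'E'
from h import *
w=snap('wrist','w4');st();t=snap('top','t4')
p=cv2.resize(t['pixels'][100:230,240:400,::-1],None,fx=2.5,fy=2.5)
c=np.zeros((400,800,3),np.uint8);c[:325,:400]=p;c[:400,400:]=w['pixels'][:,120:520,::-1];cv2.imwrite('pics/c4.png',c)
E
```

```text
t 14.675 pos [471.1 130.3 288.3] yaw_y -4.9 z [ 0.  0. -1.] F [0.5 0.2 0.1] w 65.4 g 0.0 q [0.25 0.41 2.   0.   0.73 0.33]
```

View pics/c4.png

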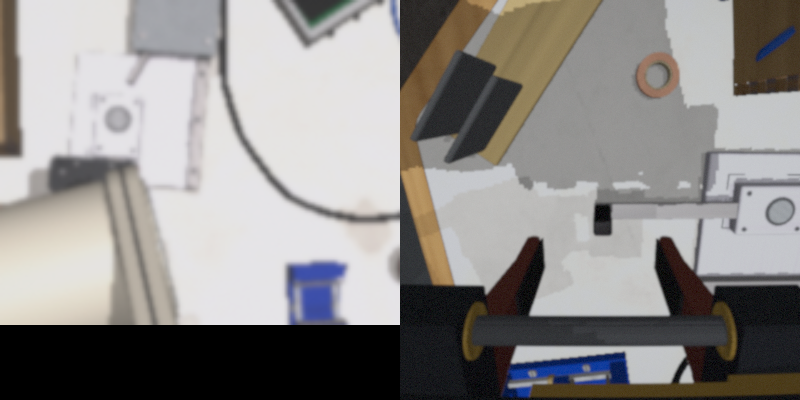

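The block lies inside the corner marks and the post is upright. Its top face is centred at about (323,211) in the full wrist image.

```bash
python3 - <<'E'
from h import *
im=dict(np.load('pics/w4.npz'))
for u,v in((314.5,203),(331.5,203),(314.5,220),(331.5,220),(323,211.5)): print(onz(im,u,v,64))
a,b=onz(im,323,211.5,64),onz(im,499,210,30);print('win',b,np.degrees(np.arctan2(*(b-a)[1::-1])))
print([onz(im,u,v,30) for u,v in((457,184),(456,234))])
print('tape',onz(im,377,75,6),onz(im,377,75,12))
E
```

```text
[470.21680873 149.34458829  64.        ]
[482.19553288 148.30032229  64.        ]
[469.04265362 136.54976311  64.        ]
[481.23954393 135.48543127  64.        ]
[475.67806976 142.47829866  64.        ]
win [623.21099348 118.9030464   30.        ] -9.078910716352771
[array([586.07313155, 144.70655159,  30.        ]), array([587.50089196, 100.12921892,  30.        ])]
tape [527.87815611 234.69896222   6.        ] [526.75698687 234.21414529  12.        ]
```

```bash
python3 - <<'E'
from h import *
im=dict(np.load('pics/w4.npz'))
c,d=ray(im,320,200);print(c,d)
th=np.deg2rad(-4.9);R=np.array([[np.cos(th),-np.sin(th)],[np.sin(th),np.cos(th)]])
o=np.array([615.8,118.2])
P=lambda x,y,z:np.round(proj(im,np.r_[o+R@[x,y],z]))
for z in(64,28): print(z,[P(-145+a,b,z) for a,b in((-7,7),(7,7),(7,-7),(-7,-7))])
print('strap',[P(-100,b,28) for b in(7,-7)],[P(-35,b,28) for b in(7,-7)],'block',[P(a,b,30) for a,b in((-30,22),(-30,-22))])
p=im['pixels'][195:245,300:350].mean(2).astype(int)
print('col323',p[:,23].tolist());print('row211',p[16].tolist());print('row228',p[33].tolist())
print('strap col370',im['pixels'][190:240,370].mean(1).astype(int).tolist())
E
```

```text
[479.04353806 213.58185598 267.34119434] [-0.0223788  -0.29314762 -0.95583206]
64 [array([309., 218.]), array([328., 218.]), array([328., 236.]), array([309., 236.])]
28 [array([310., 203.]), array([327., 203.]), array([327., 219.]), array([310., 219.])]
strap [array([372., 203.]), array([372., 219.])] [array([450., 203.]), array([448., 219.])] block [array([459., 186.]), array([452., 236.])]
col323 [122, 122, 123, 123, 122, 122, 119, 103, 82, 59, 33, 17, 11, 0, 14, 11, 17, 6, 17, 6, 14, 10, 7, 16, 20, 24, 22, 40, 47, 51, 49, 49, 47, 49, 48, 46, 42, 40, 47, 66, 108, 154, 174, 181, 181, 183, 183, 181, 182, 183]
row211 [182, 181, 182, 182, 182, 181, 183, 182, 183, 184, 183, 181, 175, 150, 97, 37, 16, 2, 0, 9, 18, 0, 10, 17, 3, 14, 11, 11, 17, 23, 56, 95, 134, 156, 164, 166, 164, 166, 164, 164, 164, 163, 164, 164, 162, 162, 163, 163, 164, 161]
row228 [199, 199, 200, 200, 199, 201, 200, 200, 195, 188, 186, 181, 163, 121, 71, 49, 49, 45, 52, 44, 45, 46, 47, 49, 50, 44, 45, 44, 45, 37, 60, 98, 145, 172, 180, 182, 183, 183, 182, 181, 180, 180, 180, 181, 181, 182, 181, 179, 178, 177]
strap col370 [148, 144, 145, 148, 148, 149, 144, 138, 129, 125, 123, 111, 106, 115, 141, 155, 163, 163, 160, 159, 159, 159, 159, 157, 158, 158, 159, 161, 170, 184, 197, 200, 201, 200, 200, 200, 200, 200, 200, 200, 199, 199, 199, 199, 198, 199, 200, 198, 197, 198]
```

step_arm --targets '[[[0.06, 0, -0.3, 0, 0, 0, 0.75], [0, 0, -0.4, 0, 0, 0, 0.75], [0, 0, -0.4, 0, 0, 0, 0.75], [0, 0, -0.24, 0, 0, 0, 0.6], [0, 0, -0.1, 0, 0, 0, 0.4]]]'

```text
t: 15.35
ee_pos: [473.9, 130.3, 215.1]
orientation: [-2.315, -2.122, 0.002]
ft_force: [-0.1, -0.0, -0.3]
width: 49.4
grasp_force: 0.0
```

step_arm --targets '[[[0, 0, 0, 0, 0, 0, 0.05], [0, 0, 0, 0, 0, 0, 0.05], [0, 0, 0, 0, 0, 0, 0.05], [0, 0, 0, 0, 0, 0, 0.05], [0, 0, 0, 0, 0, 0, 0.05]]]'

```text
t: 15.98
ee_pos: [474.1, 130.4, 216.5]
orientation: [2.315, 2.123, 0.001]
ft_force: [-1.3, 1.2, 2.3]
width: 13.7
grasp_force: 30.0
```

step_arm --targets '[[[0, 0, 0, 0, 0, 0, 0.05], [0, 0, 0, 0, 0, 0, 0.05], [0, 0, 0, 0, 0, 0, 0.05], [0, 0, 0, 0, 0, 0, 0.05], [0, 0, 0, 0, 0, 0, 0.05]]]'

```text
t: 16.6
ee_pos: [474.1, 130.4, 216.2]
orientation: [2.316, 2.123, 0.0]
ft_force: [-1.7, 1.9, 3.7]
width: 13.3
grasp_force: 30.0
```

```bash
python3 - <<'E'
from h import *
st()
E
```

```text
t 16.6 pos [474.1 130.4 216.2] yaw_y -5.0 z [ 0.  0. -1.] F [-1.7  1.9  3.7] w 13.3 g 30.0 q [0.24 0.55 2.02 0.   0.57 0.33]
```

step_arm --targets '[[[-0.008, -0.092, 0, 0, 0, 0, 0.05], [-0.008, -0.092, 0, 0, 0, 0, 0.05], [-0.008, -0.092, 0, 0, 0, 0, 0.05], [-0.008, -0.092, 0, 0, 0, 0, 0.05], [-0.008, -0.092, 0, 0, 0, 0, 0.05]]]'

```text
t: 17.23
ee_pos: [472.1, 107.0, 216.2]
orientation: [2.316, 2.123, 0.0]
ft_force: [-0.6, 2.9, 3.3]
width: 14.1
grasp_force: 30.0
```

step_arm --targets '[[[-0.008, -0.092, 0, 0, 0, 0, 0.05], [-0.008, -0.092, 0, 0, 0, 0, 0.05], [-0.008, -0.092, 0, 0, 0, 0, 0.05], [-0.008, -0.092, 0, 0, 0, 0, 0.05], [0, 0, 0, 0, 0, 0, 0.05]]]'

```text
t: 17.85
ee_pos: [470.4, 88.6, 216.2]
orientation: [-2.316, -2.122, 0.0]
ft_force: [-0.5, 1.5, 3.0]
width: 13.8
grasp_force: 30.0
```

```bash
python3 - <<'E'
from h import *
o=st();w=snap('wrist','w5');cv2.imwrite('pics/c5.png',w['pixels'][100:400,200:640,::-1])
E
```

```text
t 17.85 pos [470.4  88.6 216.2] yaw_y -5.0 z [-0. -0. -1.] F [-0.5  1.5  3. ] w 13.8 g 30.0 q [ 0.16  0.54  2.05 -0.    0.56  0.25]
```

View pics/c5.png

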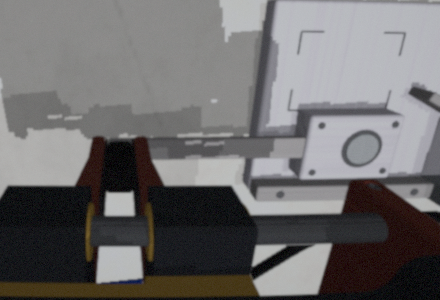

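The block is level and close to the fence at the bottom. Its top corners in the full image are about (506,217), (603,212), (595,275) and (505,278).

```bash
cat >> h.py <<'E'
th=np.deg2rad(-4.9);RT=np.array([[np.cos(th),-np.sin(th)],[np.sin(th),np.cos(th)]])
mf=lambda p:np.round(RT.T@(np.array(p)[:2]-[686.2,62.5]),1)
E
python3 - <<'E'
from h import *
im=dict(np.load('pics/w5.npz'))
print([mf(onz(im,u,v,30)) for u,v in((510,214),(603,212),(595,275),(504,278))],'fence top edge',[mf(onz(im,u,v,26)) for u,v in((455,283),(600,277))],'window',mf(onz(im,562,248,30)),'post tcp',mf([470.4,88.6]))
E
```

```text
[array([-103.8,   31.4]), array([-45.5,  32.4]), array([-38.1, -10.9]), array([-99.2, -11.8])] fence top edge [array([-128.4,  -17.5]), array([-29.7, -14.9])] window [-65.9   8.8] post tcp [-217.2    7.6]
```

step_arm --targets '[[[-0.003, -0.04, 0, 0, 0, 0, 0.05], [-0.003, -0.04, 0, 0, 0, 0, 0.05], [0, -0.02, 0, 0, 0, 0, 0.05], [0, 0, 0, 0, 0, 0, 0.05], [0, 0, 0, 0, 0, 0, 0.05]]]'

```text
t: 18.52
ee_pos: [470.2, 83.9, 216.2]
orientation: [-2.316, -2.123, 0.0]
ft_force: [-0.4, 3.5, 3.1]
width: 14.2
grasp_force: 30.0
```

step_arm --targets '[[[-0.002, -0.02, 0, 0, 0, 0, 0.05], [0, 0, 0, 0, 0, 0, 0.05], [-0.002, -0.01, 0, 0, 0, 0, 0.05], [0, 0, 0, 0, 0, 0, 0.05], [0, 0, 0, 0, 0, 0, 0.05]]]'

```text
t: 19.15
ee_pos: [470.0, 82.4, 216.2]
orientation: [2.316, 2.123, 0.0]
ft_force: [0.7, 2.3, 2.7]
width: 13.8
grasp_force: 30.0
```

```bash
python3 - <<'E'
from h import *
o=st();print(mf(o['ee_pos']),o['moment'])
E
```

```text
t 19.15 pos [470.   82.4 216.2] yaw_y -5.0 z [ 0.  0. -1.] F [0.7 2.3 2.7] w 13.8 g 30.0 q [0.15 0.54 2.05 0.   0.56 0.24]
[-217.1    1.4] [ 0.30466167 -0.32624437  0.3086928 ]
```

No fence contact is clear yet, so I'll continue in 0.5–1 mm steps.

step_arm --targets '[[[0, -0.02, 0, 0, 0, 0, 0.05], [0, 0, 0, 0, 0, 0, 0.05], [0, -0.01, 0, 0, 0, 0, 0.05], [0, 0, 0, 0, 0, 0, 0.05], [0, 0, 0, 0, 0, 0, 0.05]]]'

```text
t: 19.77
ee_pos: [469.9, 80.9, 216.2]
orientation: [-2.316, -2.123, 0.0]
ft_force: [0.4, 2.5, 2.7]
width: 13.8
grasp_force: 30.0
```

step_arm --targets '[[[0, -0.02, 0, 0, 0, 0, 0.05], [0, 0, 0, 0, 0, 0, 0.05], [0, -0.01, 0, 0, 0, 0, 0.05], [0, 0, 0, 0, 0, 0, 0.05], [0, 0, 0, 0, 0, 0, 0.05]]]'

```text
t: 20.4
ee_pos: [469.8, 79.4, 216.1]
orientation: [-2.316, -2.123, 0.001]
ft_force: [-2.5, 4.5, 3.6]
width: 14.2
grasp_force: 30.0
```

```bash
python3 - <<'E'
from h import *
o=st();print(mf(o['ee_pos']),o['moment'])
E
```

```text
t 20.4 pos [469.8  79.4 216.1] yaw_y -5.0 z [-0.001 -0.    -1.   ] F [-2.5  4.5  3.6] w 14.2 g 30.0 q [0.14 0.53 2.05 0.   0.55 0.23]
[-217.1   -1.6] [0.74364238 0.01948351 0.40336798]
```

step_arm --targets '[[[0.12, -0.01, 0, 0, 0, 0, 0.05], [0.12, -0.01, 0, 0, 0, 0, 0.05], [0.12, -0.01, 0, 0, 0, 0, 0.05], [0.12, -0.01, 0, 0, 0, 0, 0.05], [0.12, -0.01, 0, 0, 0, 0, 0.05]]]'

```text
t: 21.02
ee_pos: [498.8, 76.8, 215.9]
orientation: [-2.314, -2.121, 0.005]
ft_force: [-6.7, 4.0, 6.4]
width: 14.0
grasp_force: 30.1
```

```bash
python3 - <<'E'
from h import *
o=st();print(mf(o['ee_pos']),o['moment']);w=snap('wrist','w6');cv2.imwrite('pics/c6.png',w['pixels'][100:400,200:640,::-1])
E
```

```text
t 21.025 pos [498.8  76.8 215.9] yaw_y -5.0 z [-0.004 -0.    -1.   ] F [-6.7  4.   6.4] w 14.0 g 30.1 q [0.13 0.56 1.99 0.   0.59 0.22]
[-187.9   -1.8] [0.57452871 0.60099717 0.37523801]
```

View pics/c6.png

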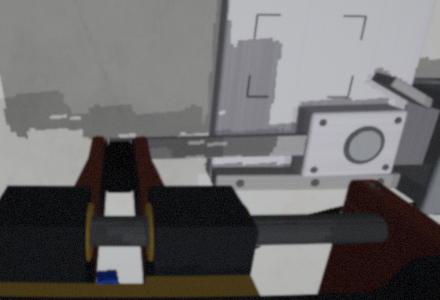

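The block is snug along the fence with its nose at the mouth, and the lead-in is clear. I'll continue into the tunnel.

step_arm --targets '[[[0.12, -0.009, 0.004, 0, 0, 0, 0.05], [0.12, -0.009, 0.004, 0, 0, 0, 0.05], [0.12, -0.009, 0, 0, 0, 0, 0.05], [0.12, -0.009, 0, 0, 0, 0, 0.05], [0.12, -0.009, 0, 0, 0, 0, 0.05]]]'

```text
t: 21.7
ee_pos: [528.9, 74.6, 216.2]
orientation: [-2.314, -2.121, 0.005]
ft_force: [-5.4, 3.4, 6.2]
width: 13.7
grasp_force: 30.0
```

step_arm --targets '[[[0.12, -0.009, 0, 0, 0, 0, 0.05], [0.12, -0.009, 0, 0, 0, 0, 0.05], [0.12, -0.009, 0, 0, 0, 0, 0.05], [0, 0, 0, 0, 0, 0, 0.05], [0, 0, 0, 0, 0, 0, 0.05]]]'

```text
t: 22.32
ee_pos: [547.6, 73.2, 216.4]
orientation: [-2.316, -2.122, 0.001]
ft_force: [-2.4, 3.1, 2.4]
width: 13.7
grasp_force: 30.0
```

```bash
python3 - <<'E'
from h import *
o=st();print(mf(o['ee_pos']),o['moment'])
E
```

```text
t 22.325 pos [547.6  73.2 216.4] yaw_y -5.0 z [-0.001 -0.    -1.   ] F [-2.4  3.1  2.4] w 13.7 g 30.0 q [ 0.11  0.6   1.89 -0.    0.65  0.2 ]
[-139.    -1.1] [0.42782049 0.27192228 0.28117928]
```

step_arm --targets '[[[0, 0, 0, 0, 0, 0, 0.25], [0, 0, 0, 0, 0, 0, 0.25], [0, 0, 0, 0, 0, 0, 0.25], [0, 0, 0, 0, 0, 0, 0.25], [0, 0, 0, 0, 0, 0, 0.25]]]'

```text
t: 22.95
ee_pos: [548.0, 73.3, 216.6]
orientation: [2.316, 2.123, 0.0]
ft_force: [-0.8, 1.3, 0.4]
width: 22.1
grasp_force: 0.0
```

step_arm --targets '[[[0, 0, 0.1, 0, 0, 0, 0.25], [0, 0, 0.1, 0, 0, 0, 0.25], [0, 0, 0.1, 0, 0, 0, 0.25], [0, 0, 0, 0, 0, 0, 0.25], [0, 0, 0, 0, 0, 0, 0.25]]]'

```text
t: 23.58
ee_pos: [547.9, 73.3, 231.6]
orientation: [2.316, 2.123, 0.0]
ft_force: [-0.1, 0.3, 0.3]
width: 21.7
grasp_force: 0.0
```

step_arm --targets '[[[0.04, -0.004, 0, 0, 0, 0, 0.25], [0.04, -0.004, 0, 0, 0, 0, 0.25], [0.06, -0.005, 0, 0, 0, 0, 0.25], [0.06, -0.005, 0, 0, 0, 0, 0.25], [0.06, -0.005, 0, 0, 0, 0, 0.25]]]'

```text
t: 24.2
ee_pos: [561.1, 72.2, 231.5]
orientation: [-2.316, -2.123, 0.0]
ft_force: [-1.0, 0.6, 0.8]
width: 21.7
grasp_force: 0.7
```

step_arm --targets '[[[0.06, -0.005, 0, 0, 0, 0, 0.25], [0.06, -0.005, 0, 0, 0, 0, 0.25], [0.06, -0.005, 0, 0, 0, 0, 0.25], [0.06, -0.005, 0, 0, 0, 0, 0.25], [0.06, -0.005, 0, 0, 0, 0, 0.25]]]'

```text
t: 24.82
ee_pos: [576.2, 70.9, 231.6]
orientation: [2.316, 2.123, 0.0]
ft_force: [-1.6, 0.1, 0.6]
width: 22.2
grasp_force: 0.8
```

step_arm --targets '[[[0.06, -0.005, 0, 0, 0, 0, 0.25], [0.06, -0.005, 0, 0, 0, 0, 0.25], [0.06, -0.005, 0, 0, 0, 0, 0.25], [0.06, -0.005, 0, 0, 0, 0, 0.25], [0.06, -0.005, 0, 0, 0, 0, 0.25]]]'

```text
t: 25.45
ee_pos: [591.2, 69.7, 231.6]
orientation: [-2.316, -2.123, -0.0]
ft_force: [-2.0, 0.6, 0.6]
width: 22.3
grasp_force: 0.9
```

```bash
python3 - <<'E'
from h import *
o=st();print(mf(o['ee_pos']),o['moment']);snap('side','s7');snap('wrist','w7')
E
```

```text
t 25.45 pos [591.2  69.7 231.6] yaw_y -5.0 z [-0.  0. -1.] F [-2.   0.6  0.6] w 22.3 g 0.9 q [0.1  0.62 1.79 0.   0.74 0.18]
[-95.3  -1. ] [0.00222479 0.3513927  0.0694303 ]
```

step_arm --targets '[[[0.05, -0.004, 0, 0, 0, 0, 0.25], [0.05, -0.004, 0, 0, 0, 0, 0.25], [0.05, -0.004, 0, 0, 0, 0, 0.25], [0.05, -0.004, 0, 0, 0, 0, 0.25], [0.05, -0.004, 0, 0, 0, 0, 0.25]]]'

```text
t: 26.18
ee_pos: [603.6, 68.7, 231.6]
orientation: [2.316, 2.123, 0.0]
ft_force: [-2.0, 0.1, 0.4]
width: 21.8
grasp_force: 0.7
```

step_arm --targets '[[[0.05, -0.004, 0, 0, 0, 0, 0.25], [0.03, -0.003, 0, 0, 0, 0, 0.25], [0.03, -0.003, 0, 0, 0, 0, 0.25], [0, 0, 0, 0, 0, 0, 0.25], [0, 0, 0, 0, 0, 0, 0.25]]]'

```text
t: 26.8
ee_pos: [609.1, 68.2, 231.7]
orientation: [2.316, 2.123, 0.001]
ft_force: [0.4, -0.3, 0.6]
width: 21.7
grasp_force: 0.2
```

```bash
python3 - <<'E'
from h import *
o=st();print(mf(o['ee_pos']),o['moment']);w=snap('wrist','w8');cv2.imwrite('pics/c8.png',w['pixels'][100:400,200:640,::-1])
s=snap('side','s8')
E
```

```text
t 26.8 pos [609.1  68.2 231.7] yaw_y -5.0 z [ 0.001  0.    -1.   ] F [ 0.4 -0.3  0.6] w 21.7 g 0.2 q [ 0.09  0.64  1.74 -0.    0.76  0.18]
[-77.3  -0.9] [-0.1039933   0.12119265  0.02488484]
```

View pics/c8.png

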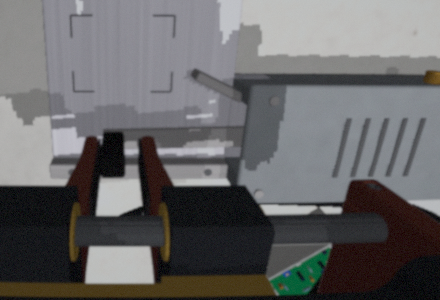

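The wrist view shows the rear finger pushing the post and the strap entering the mouth; the block is not visible. I'll go on by feel.

step_arm --targets '[[[0.03, -0.003, 0, 0, 0, 0, 0.25], [0.03, -0.003, 0, 0, 0, 0, 0.25], [0.03, -0.003, 0, 0, 0, 0, 0.25], [0.03, -0.002, 0, 0, 0, 0, 0.25], [0.03, -0.002, 0, 0, 0, 0, 0.25]]]'

```text
t: 27.52
ee_pos: [616.5, 67.5, 231.6]
orientation: [-2.316, -2.123, 0.0]
ft_force: [-1.8, -0.1, 1.4]
width: 21.8
grasp_force: 0.8
```

```bash
cat >> h.py <<'E'
def fl():
    o=st();print('mf',mf(o['ee_pos']),'M',np.round(o['moment'],2))
E
python3 -c "from h import *;fl()"
```

```text
t 27.525 pos [616.5  67.5 231.6] yaw_y -5.0 z [-0. -0. -1.] F [-1.8 -0.1  1.4] w 21.8 g 0.8 q [0.09 0.65 1.73 0.   0.77 0.18]
mf [-69.8  -0.9] M [-0.05  0.35  0.05]
```

step_arm --targets '[[[0.03, -0.003, 0, 0, 0, 0, 0.25], [0.03, -0.003, 0, 0, 0, 0, 0.25], [0.03, -0.003, 0, 0, 0, 0, 0.25], [0.03, -0.002, 0, 0, 0, 0, 0.25], [0.03, -0.002, 0, 0, 0, 0, 0.25]]]'

```text
t: 28.15
ee_pos: [624.0, 66.9, 231.6]
orientation: [2.316, 2.123, -0.0]
ft_force: [-2.3, 0.1, 1.5]
width: 21.8
grasp_force: 0.9
```

```bash
python3 -c "from h import *;fl()
w=snap('wrist','w9')
a=dict(np.load('pics/w8.npz'))['pixels'];
for p in(a,w['pixels']): print(p[215:285,314].mean(1).astype(int)[::2].tolist())"
```

```text
t 28.15 pos [624.   66.9 231.6] yaw_y -5.0 z [-0. -0. -1.] F [-2.3  0.1  1.5] w 21.8 g 0.9 q [ 0.09  0.65  1.71 -0.    0.78  0.17]
mf [-62.3  -0.9] M [ 0.01  0.36 -0.02]
[116, 113, 115, 115, 116, 115, 111, 84, 59, 5, 3, 6, 15, 14, 16, 2, 3, 18, 18, 5, 22, 7, 12, 15, 13, 12, 21, 18, 17, 16, 8, 87, 161, 181, 190]
[116, 117, 117, 118, 118, 117, 111, 83, 60, 16, 4, 7, 10, 0, 6, 10, 14, 17, 1, 0, 19, 0, 20, 13, 20, 8, 14, 21, 15, 9, 21, 93, 162, 178, 187]
```

step_arm --targets '[[[-0.06, 0.005, 0, 0, 0, 0, 0.25], [0, 0, 0, 0, 0, 0, 0.25], [0, 0, 0, 0, 0, 0, 0.25], [0, 0, 0, 0, 0, 0, 0.25], [0, 0, 0, 0, 0, 0, 0.25]]]'

```text
t: 28.82
ee_pos: [621.1, 67.1, 231.6]
orientation: [2.316, 2.123, 0.0]
ft_force: [1.9, -0.0, 1.0]
width: 21.9
grasp_force: 0.7
```

```bash
cat >> h.py <<'E'
def post(f):
    im=dict(np.load(f'pics/{f}.npz'));p=cv2.GaussianBlur(im['pixels'],(3,3),0).mean(2)
    r=p[200:300];
    # dark post between fingers: bottom edge per column, and left/right edge at row 260
    e=[];m=np.where(p[255,285:340]<40)[0]+285
    for u in range(306,322,3):
        col=p[235:300,u];j=np.where(col>70)[0];e.append(235+j[0] if len(j) else None)
    print(f,'bottom',e,'lr',m.min() if len(m) else 0,m.max() if len(m) else 0)
E
python3 -c "from h import *;fl()
snap('wrist','w10')
for f in('w7','w8','w9','w10'):post(f)"
```

```text
t 28.825 pos [621.1  67.1 231.6] yaw_y -5.0 z [ 0.  0. -1.] F [ 1.9 -0.   1. ] w 21.9 g 0.7 q [ 0.09  0.65  1.72 -0.    0.77  0.18]
mf [-65.3  -0.9] M [-0.03 -0.08 -0.  ]
w7 bottom [np.int64(277), np.int64(277), np.int64(277), np.int64(277), np.int64(276), np.int64(276)] lr 285 323
w8 bottom [np.int64(277), np.int64(277), np.int64(277), np.int64(277), np.int64(277), np.int64(277)] lr 285 322
w9 bottom [np.int64(277), np.int64(277), np.int64(277), np.int64(277), np.int64(277), np.int64(277)] lr 285 322
w10 bottom [np.int64(235), np.int64(235), np.int64(235), np.int64(235), np.int64(235), np.int64(235)] lr 285 339
```

```bash
python3 - <<'E'
from h import *
for f in('w9','w10'):
    p=dict(np.load(f'pics/{f}.npz'))['pixels']
    print(f)
    for v in range(225,300,8): print(v,' '.join('%3d'%x for x in p[v,285:371:3].mean(1)))
E
```

```text
w9
225 119 115 116 118 117 119 117 119 120 118 115 121 117 119 118 117 119 118 120 120 120 119 119 122 119 121 116 119 118
233 115 119 117 117 117 113  64  16  19  21  17  15  20  80  87  90  89  87  89  89  89  89  87  89  86  89  87  89  87
241  86  32  32  28  45  90  30   6  10   6  14  12  18  69 103 104 104 101  36  31  28  28  31  61 104  93  86  89  88
249  29  29  27  29  20  11   3  12  10  11   0  15  16 125 173 169 172 169  61  22  29  32  28  38 139 177 169 173 175
257  29  31  30  27  21  18   6  20  10  17  16  15  10  52 101  99  96 107  42  22  29  30  28  30  39  97 100 101  98
265  30  27  27  18   9  12  17  12  17  14   4   7   1  60 119 121 123 113  26   3  22  32  31  26  28  26  84 117 122
273  34  33  25  14   6  10  14  16  14  16  23  17  17  55 144 148 149 145  62  17  20  29  33  28  30  30  21  59 142
281  31  23  24   3  19 155 188 189 188 178 178 180 180 181 185 189 192 193 130  12  13  21  32  32  32  27  26  24  34
289  30  29  17  15  61 187 193 194 195 195 193 194 193 194 194 192 192 191 167  30  18  10  31  33  31  23   9  13  26
297  27  24  16  
[... 606 characters left out ...]
  16  53 102  98  35   7   8   3   7   0  15  16  10  75  28  19  31  27  30  21  40  92 102  99 102
265  28  28  31  22  20  48 121 122  99   9  12   2   4   7  19  10  20  12  15  19  25  34  28  32  30  31  84 120 121
273  26  29  30  13   6  89 147 149 145  62  10  17  12   8  10  15  20  20   6  19  14  26  32  24  32  26  32  64 140
281  35  30  21   6   9 154 183 187 187 160  17  19  10   7  13  11  14  18  17   4  14  21  32  30  32  29  36  25  38
289  35  29  20  10  59 187 194 194 194 193 106  38  45  54  67  83 110 121 139  26   8   9  36  35  26  26  22  20  17
297  25  22  23  18 101 194 194 195 193 194 195 194 195 192 189 191 191 191 186  63  12  15  23  24  26  16  13  18  18
```

The block has tipped nose-down: the post's image is higher and leans towards the forward finger. I'll open a little, raise 5 mm and push on.

step_arm --targets '[[[0, 0, 0, 0, 0, 0, 0.36], [0, 0, 0.05, 0, 0, 0, 0.36], [0, 0, 0.05, 0, 0, 0, 0.36], [0.06, -0.005, 0, 0, 0, 0, 0.36], [0.05, -0.004, 0, 0, 0, 0, 0.36]]]'

```text
t: 29.5
ee_pos: [626.7, 66.7, 236.7]
orientation: [2.316, 2.123, 0.0]
ft_force: [0.1, -0.3, -1.0]
width: 31.6
grasp_force: 0.0
```

step_arm --targets '[[[0.05, -0.004, 0, 0, 0, 0, 0.36], [0.03, -0.003, 0, 0, 0, 0, 0.36], [0.03, -0.003, 0, 0, 0, 0, 0.36], [0.03, -0.003, 0, 0, 0, 0, 0.36], [0, 0, 0, 0, 0, 0, 0.36]]]'

```text
t: 30.12
ee_pos: [633.3, 66.0, 236.4]
orientation: [-2.316, -2.123, 0.001]
ft_force: [-1.3, 0.6, -0.8]
width: 31.5
grasp_force: 0.4
```

```bash
cat >> h.py <<'E'
def show(f):
    p=snap('wrist',f)['pixels']
    for v in range(209,310,8): print(v,' '.join('%3d'%x for x in p[v,270:371:3].mean(1)))
E
python3 -c "from h import *;fl();show('w11')"
```

```text
t 30.125 pos [633.3  66.  236.4] yaw_y -5.0 z [-0.001 -0.    -1.   ] F [-1.3  0.6 -0.8] w 31.5 g 0.4 q [0.09 0.66 1.69 0.   0.8  0.17]
mf [-53.  -1.] M [-0.04  0.19  0.05]
209 142 140 140 138 139 142 141 143 145 142 134 117 122 119 124 120 121 122 122 122 120 122 122 128 143 143 140 142 148 146 146 131 126 127
217 124 119 121 119 121 121 118 120 121 122 119 117 122 118 120 123 118 120 122 121 121 121 120 121 121 125 124 120 123 121 122 121 122 122
225 155 118 120 120 120 118 121 118 122 122 118 117 122 121 120 121 120 122 121 121 120 121 122 123 120 125 120 117 122 119 123 120 121 122
233 193 176 185 184 184 189 190 145 135 121 110 111 147 127 110 104 111 109  96  87  87  85  86  81  81  82  83  81  85  88  89  87  86  90
241 194 192 100  33  27  33  33  32  11  13   2  12  11   9  17  73  89  87  87  89  89  88  89  88  86  83  27  24  28  33  32  61  88  89
249 185 124  32  32  32  32   9  13  16  10   0  16  18  16  10  38 135 147 151 148 149 144 145 146 150  99  21  20  25  23  32  34  72  96
257  55  33  33  24  31  19  20   9  17  14   5  15  14  15  19  14  40  68  71  68  73 
[... 191 characters left out ...]

273  33  28  29  27  30  10   7  52  90  15  10  18  16  20  10   7  16 125 151 149 150 149 150 153 151 155  35   7  12  18  35  30  31  31
281  26  28  32  28  18  17  14 140 169  20  19   9  20   5  20  10  31 165 194 194 195 196 194 194 197 196 121  14  14  16  28  30  30  25
289  34  31  34  12  11  18  57 187 197 195 195 196 195 195 193 194 195 194 193 192 195 195 195 195 195 195 170  27  16  11  20  31  26  27
297  35  25  19  15  23   7 134 197 196 197 197 196 196 194 193 192 195 187 163 129  67  20  16  20   4  18  14   7   0  18  16  30  30  38
305  29  22  28  27  20  22 171 195 194 187 139  80  23  11   8  23  17  22  26  22  51  95 134 174 189 193 193 161  20  17  22  24  29  28
```

step_arm --targets '[[[0.03, -0.003, 0, 0, 0, 0, 0.36], [0.03, -0.003, 0, 0, 0, 0, 0.36], [0.02, -0.002, 0, 0, 0, 0, 0.36], [0.02, -0.002, 0, 0, 0, 0, 0.36], [0, 0, 0, 0, 0, 0, 0.36]]]'

```text
t: 30.8
ee_pos: [638.6, 65.5, 236.6]
orientation: [2.316, 2.123, 0.0]
ft_force: [-0.7, -0.1, -0.4]
width: 31.4
grasp_force: 0.3
```

```bash
python3 -c "from h import *;fl();show('w12')"
```

```text
t 30.8 pos [638.6  65.5 236.6] yaw_y -5.0 z [ 0. -0. -1.] F [-0.7 -0.1 -0.4] w 31.4 g 0.3 q [ 0.08  0.66  1.68 -0.    0.8   0.17]
mf [-47.7  -1. ] M [-0.07  0.17 -0.02]
209 142 138 140 143 143 143 144 142 141 140 120 122 125 119 119 120 122 123 119 123 123 124 123 128 143 144 146 144 148 143 142 135 126 121
217 121 120 120 119 120 122 122 116 120 120 118 119 123 120 120 121 123 121 119 122 121 121 125 124 118 122 121 121 123 123 124 124 127 127
225 178 120 121 119 119 122 122 121 120 122 118 121 123 119 122 123 122 121 120 123 124 123 120 126 120 121 122 120 124 123 122 123 123 123
233 193 185 190 191 176 166 169 161 139 154 149 146 141 138 128 118 114 111 102  94  84  79  81  79  81  81  83  87  89  87  90  87  90  89
241 193 189 102  31  32  31  36  34  11  14  18  10   9  13  11  74  89  89  90  89  87  87  86  92  91  85  19  25  31  29  30  63  88  88
249 182 106  28  34  31  25  17   8   4  12  12  16  10   1   8  28 141 149 134 133 145 145 148 147 149 121  22  21  26  32  33  27  84 121
257  56  34  34  30  28  29  14  10  15  10  13  14  12   5   9  13  31  71  70  69  70  73
[... 188 characters left out ...]

273  34  35  32  31  25  11  16  52  95  15  14  10  16  19  13  15  21 117 148 150 151 151 151 151 156 157  31  17  15  28  32  26  35  29
281  27  27  27  30  23   4  15 139 167  26  14  17  21  22  14   6  24 167 196 195 196 197 197 196 198 197 120   9  14  17  35  28  34  33
289  31  33  32  15  11  10  58 187 196 196 196 195 194 194 195 196 193 194 197 196 196 195 197 196 194 181 148  18  11  15  17  16  30  28
297  26  35  26  17  14   3 136 196 198 197 199 195 194 194 192 180 146  90  55  19  18   9  15  15  22  19  16   8  15  12  19  24  32  29
305  27  26  25  26   9  28 164 176 127  51  22  21  13  20  19  25  24  39  74 128 170 185 193 193 195 194 196 163  23  18  30  25  29  34
```

step_arm --targets '[[[0.02, -0.002, 0, 0, 0, 0, 0.36], [0.02, -0.002, 0, 0, 0, 0, 0.36], [0.02, -0.002, 0, 0, 0, 0, 0.36], [0.02, -0.002, 0, 0, 0, 0, 0.36], [0, 0, 0, 0, 0, 0, 0.36]]]'

```text
t: 31.48
ee_pos: [640.4, 65.3, 235.5]
orientation: [-2.312, -2.12, 0.008]
ft_force: [-8.9, 0.9, 1.1]
width: 31.8
grasp_force: 4.8
```

```bash
python3 -c "from h import *;fl();show('w13')"
```

```text
t 31.475 pos [640.4  65.3 235.5] yaw_y -5.0 z [-0.007 -0.    -1.   ] F [-8.9  0.9  1.1] w 31.8 g 4.8 q [0.08 0.67 1.67 0.   0.81 0.17]
mf [-45.9  -1.1] M [ 0.27  1.83 -0.03]
209 120 135 143 143 143 143 147 144 142 145 134 121 124 121 124 121 123 122 121 121 124 124 124 126 124 145 147 146 149 145 145 146 140 126
217 120 117 121 121 120 122 122 120 122 123 121 120 124 121 121 122 120 122 121 124 124 124 122 126 118 124 122 123 125 123 122 123 126 126
225 166 118 121 118 119 122 122 119 119 121 119 121 124 118 121 119 122 121 122 123 124 124 122 124 121 124 121 122 123 122 124 123 124 124
233 195 188 173 137 137 142 169 159 123 117 139 144 132 114 119 119 114 109  93  79  75  77  81  79  81  82  86  85  83  86  89  88  90  87
241 194 188 103  31  31  30  46   9   3  13   3   1   5  15  24  82  91  89  88  89  91  84  88  90  90  86  30  29  33  22  38  62  89  91
249 186 117  30  30  33  31   8   5   7   6  21   8  10   5  15  47 115 131 136 145 145 150 150 149 147  99  22  27  28  35  36  34  76 107
257  51  28  29  33  31  24  18  12   4  24   8  10  14   6  15   3  54  70  71  71  7
[... 193 characters left out ...]

273  33  24  26  37  25  16   8  45  54   8  15  15  13  15  17  10  49 145 152 152 151 154 152 152 153 150  31  14  12  27  34  29  33  35
281  25  34  30  31  19  24  17 142 108  15  19  14  15   9  10   7  72 189 196 196 197 197 196 198 199 198 121   1   8  20  25  34  32  31
289  27  33  32  23   8  19  66 190 196 196 197 197 196 195 194 196 194 195 196 197 196 197 198 197 196 195 163  20  17  12  17  30  24  29
297  34  30  24  20  13  19 135 198 198 198 198 195 194 196 195 189 176 129  70  30  11  11  14  21  20  26  15  27  17  14  26  26  24  30
305  32  32  26  21   6  35 171 173 140  60  27  19  21  20  20  21  17  21  39  68 129 170 179 191 193 195 198 164  26  10  23  29  35  33
```

Firm stop at 8.9 N, so the nose is at the recess's far wall. The post is still tilted, which I take to be finger friction holding it up, so I'll back off to let the block drop.

step_arm --targets '[[[-0.06, 0.005, 0, 0, 0, 0, 0.36], [-0.06, 0.005, 0, 0, 0, 0, 0.36], [0, 0, 0, 0, 0, 0, 0.36], [0, 0, 0, 0, 0, 0, 0.36], [0, 0, 0, 0, 0, 0, 0.36]]]'

```text
t: 32.15
ee_pos: [636.6, 65.6, 236.7]
orientation: [2.316, 2.123, 0.001]
ft_force: [-0.6, 0.3, 0.3]
width: 31.6
grasp_force: 0.4
```

```bash
python3 -c "from h import *;fl();show('w14')"
```

```text
t 32.15 pos [636.6  65.6 236.7] yaw_y -5.0 z [ 0.  0. -1.] F [-0.6  0.3  0.3] w 31.6 g 0.4 q [ 0.08  0.66  1.68 -0.    0.8   0.17]
mf [-49.6  -1.1] M [-0.09  0.15 -0.01]
209 139 139 140 143 142 141 142 143 139 137 140 121 119 124 118 120 121 122 120 121 123 122 121 125 148 143 146 146 144 148 144 135 125 126
217 120 120 120 119 119 118 121 122 120 119 119 120 120 123 120 119 121 121 122 119 122 121 125 124 123 118 122 121 121 121 120 121 126 125
225 168 122 118 117 119 118 120 121 116 111 113 108 105 109 102 104  99 101  97  96  95  91  91  89  85  87  82  83  80  79  80  83  81  80
233 190 186 184 192 173 158 165 169  95  20  11   2  12  10   2  65  90  91  89  89  90  87  87  92  90  88  87  89  86  87  90  90  90  84
241 190 191 105  35  32  27  25  56  66  10  15  14  10  11  19  99 154 155 154 152 154 153 154 152 153 129  28  29  27  34  25  61  91  93
249 180 115  31  34  32  24  19  14   8   0  17   8  11   6  18  86 189 192 183 185 184 183 172 194 197 180  33  19  29  28  28  38 135 181
257  53  27  28  30  25  21  15  17  16  17  15  21  17   3  17  25  63  71  71  70  68  6
[... 189 characters left out ...]

273  31  27  26  30  20  19  16  52 110  85  95  93 103 107 124 134 152 152 152 152 151 154 153 154 159 157  38  14  19  18  23  30  26  29
281  24  26  33  29   4   5  12 142 196 195 196 195 197 195 192 192 193 193 194 195 195 195 196 195 197 196 120  18  12  23  34  31  32  31
289  28  37  31  12  18  21  56 188 195 195 196 195 194 193 192 194 194 192 193 195 196 195 195 195 195 188 150  25  17  16  22  38  25  31
297  20  24  32  24  16  23 137 196 198 197 196 196 194 194 193 187 175 131  67  29  19  14  19  21  20  23  22   9   6   0  21  27  32  27
305  30  31  27  16  10  23 169 187 163 106  32  18  14  23  23  22  13  26  48  95 135 176 189 190 193 193 193 159  13  24  24  24  33  32
```

```bash
python3 - <<'E'
from h import *
im=dict(np.load('pics/w14.npz'))
for z in(57,64):
  for px in(-58,-56): print(z,px,[np.round(proj(im,np.r_[RT@[px+a,0+b]+[686.2,62.5],z]),1) for a,b in((-7,-7),(7,-7),(7,7))])
im=dict(np.load('pics/w9.npz'))
print('w9 z64',np.round(proj(im,np.r_[RT@[-66.3-7,-7]+[686.2,62.5],64]),1))
E
```

```text
57 -58 [array([291.9, 265.8]), array([315.5, 265.8]), array([315.4, 244.2])]
57 -56 [array([295.3, 265.8]), array([318.9, 265.8]), array([318.9, 244.2])]
64 -58 [array([290.8, 271.9]), array([315.4, 271.9]), array([315.3, 249.7])]
64 -56 [array([294.4, 271.9]), array([318.9, 271.9]), array([318.9, 249.7])]
w9 z64 [298.1 277. ]
```

step_arm --targets '[[[-0.06, 0.005, 0, 0, 0, 0, 0.4], [-0.04, 0.004, 0, 0, 0, 0, 0.4], [0, 0, 0, 0, 0, 0, 0.4], [0, 0, 0, 0, 0, 0, 0.4], [0, 0, 0, 0, 0, 0, 0.4]]]'

```text
t: 32.83
ee_pos: [631.6, 66.1, 236.6]
orientation: [2.316, 2.123, 0.0]
ft_force: [-0.2, -0.1, -0.1]
width: 35.5
grasp_force: 0.0
```

```bash
python3 -c "from h import *;fl();show('w15')"
```

```text
t 32.825 pos [631.6  66.1 236.6] yaw_y -5.0 z [ 0.  0. -1.] F [-0.2 -0.1 -0.1] w 35.5 g 0.0 q [ 0.09  0.65  1.69 -0.    0.8   0.17]
mf [-54.8  -1.1] M [-0.04  0.01 -0.  ]
209 142 140 139 141 138 142 140 143 141 146 141 122 119 117 118 121 121 117 121 117 122 121 120 120 132 143 144 144 140 146 143 130 123 127
217 119 122 119 122 118 122 117 116 119 120 119 120 118 118 120 121 120 117 119 120 119 117 123 120 124 120 123 118 120 122 120 122 121 120
225 121 123 116 120 117 120 120 119 116 120 105  39  33  38  23  29  34  79  88  89  88  90  89  87  85  90  90  89  87  86  90  89  90  90
233 181 185 185 184 183 188 186 143 162 166  99   6   6   8  11   9   5 111 157 158 160 156 157 156 157 152  92  90  91  88  83  86  86  90
241 189 105  35  29  24  31  80 187 188 185  54  10   5   9   6   8  14 128 174 176 175 174 176 174 180 183 176  50  27  33  34  33 120 182
249 110  28  30  32  27  18  54 181 187 161  23  16  14  18  23  12  19 142 190 191 186 181 185 183 179 193 179  31  22  35  30  30  26 138
257  28  34  30  29  22  14  22  65  66  59  18  12  10   7   9  14  13  45  67  71  66  
[... 190 characters left out ...]

273  27  32  25  20  16  13  57 146 150 149 152 149 153 148 146 150 151 149 151 151 150 151 152 154 153 151 152  36   8  10  22  31  33  24
281  33  25  22  17  19  19 139 188 194 195 194 195 194 194 196 194 192 192 192 192 194 194 193 193 195 195 194 122  21   6  23  21  30  30
289  30  27  12  13  13  75 192 196 196 195 196 194 194 193 193 193 192 192 194 192 193 195 194 195 194 196 193 180  34  18  12   9  28  31
297  31  23  14  14  15 148 194 197 194 195 194 195 194 194 192 191 194 190 179 142  87  54  23  15  16   9  18  17  53  21  19  22  30  32
305  18  26  17  15  53 174 185 195 195 191 174 111  48  15  14  18  23  17  23  20  40  68 122 169 183 190 192 192 174  30   5  17  16  25
```

The post's lower edge is now at row 265.5, which matches the prediction for a post top at 57 mm. That means the block has dropped the full 7 mm and lies level. I'll retreat straight up and check.

step_arm --targets '[[[0, 0, 0.2, 0, 0, 0, 0.4], [0, 0, 0.3, 0, 0, 0, 0.4], [0, 0, 0.5, 0, 0, 0, 0.4], [0, 0, 0.5, 0, 0, 0, 0.4], [0, 0, 0.5, 0, 0, 0, 0.4]]]'

```text
t: 33.5
ee_pos: [631.5, 66.1, 338.7]
orientation: [2.315, 2.122, 0.002]
ft_force: [0.7, 0.3, -0.9]
width: 35.2
grasp_force: 0.0
```

step_arm --targets '[[[0, 0, 0, 0, 0, 0, 0.4], [0, 0, 0, 0, 0, 0, 0.4], [0, 0, 0, 0, 0, 0, 0.4], [0, 0, 0, 0, 0, 0, 0.4], [0, 0, 0, 0, 0, 0, 0.4]]]'

```text
t: 34.12
ee_pos: [631.4, 66.1, 336.0]
orientation: [-2.315, -2.123, 0.001]
ft_force: [0.1, -0.7, 0.2]
width: 35.0
grasp_force: 0.0
```

```bash
python3 - <<'E'
from h import *
fl();im=snap('wrist','w16');p=im['pixels'].mean(2)
for z in(57,64): print(z,[np.round(proj(im,np.r_[RT@[-57+a,b]+[686.2,62.5],z]),1) for a,b in((-7,-7),(7,-7),(7,7),(-7,7))])
m=(p[170:330,240:400]<35).astype(np.uint8);n,l,s,c=cv2.connectedComponentsWithStats(m)
for i in range(1,n):
    if s[i,4]>60: print(s[i]+[240,170,0,0,0],c[i]+[240,170])
E
```

```text
t 34.125 pos [631.4  66.1 336. ] yaw_y -5.0 z [-0.001 -0.    -1.   ] F [ 0.1 -0.7  0.2] w 35.0 g 0.0 q [ 0.09  0.52  1.65 -0.    0.97  0.17]
mf [-54.9  -1.1] M [-0.11  0.07  0.05]
57 [array([308.6, 210.7]), array([324.1, 210.7]), array([324.2, 195.8]), array([308.4, 195.8])]
64 [array([308.4, 213.3]), array([324.2, 213.3]), array([324.3, 198.1]), array([308.2, 198.1])]
[308 188  12  11 118] [313.73728814 193.37288136]
[ 291  235  109   95 2662] [366.41923366 282.28888054]
[ 240  238   50   92 2385] [267.61174004 286.14884696]
```

```bash
python3 -c "from h import *;print(ctrl.close_job())"
```

```text
the job is handed in; nothing more can be done
None
```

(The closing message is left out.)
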